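# Press a locating pin home with bench-mounted locking pliers

### The arm

A 7-joint arm with a two-finger parallel gripper is mounted at the origin on the work surface. World frame = base frame: x ahead of the robot, y to its left, z up, the work surface at z = 0. Lengths are in m, angles in rad, forces in N, time in s.
With the tool pointing down it reaches from about 0.4 to 0.85 m from the base axis. Payload 10.4 kg.
Tool frame: the origin (TCP) lies between the finger pads; the fingertips stand ahead of it and the grasp point (between the pads) lies 5 mm behind it (manip.tip_extent is the z of the fingertips in the tool frame, in m); z points along the fingers, y is the line along which they close (so a half turn about z gives the same grasp; the last joint's range is limited). The gripper opens to 85 mm and grips with 20 to 120 N. Pads are 22 mm wide; open, the fingers measure 114 mm over their backs; the gripper's body (76 mm by 85 mm) begins 54 mm behind the grasp point. The pads swing forward as they close: fully open they stand 13 mm farther back than shut.
Start: joints at [-1.123, 0.332, -0.065, 1.46, 0.022, 1.35, -0.088], TCP at [0.283, 0.557, 0.224] pointing down, gripper open.
Joint ranges: [-2.6, 2.6], [-0.5, 2.12], [-1.47, 1.34], [0.16, 2.42], [-1.27, 4.41], [0.06, 2.06], [-2.6, 2.6]. Speed limits (rad/s): [2.22, 2.22, 2.79, 2.79, 3.14, 3.14, 3.14].

### API

Orientations are given as a unit quaternion [x, y, z, w].
In Python, from workcell import status, viewer, manip gives the robot as it stands.
- The arm moves only by the tool play_rows, never from a script. Its argument "plan" is one flat list of numbers, 7 for each row, row after row: the turn, a rotation vector about the tool's x, y, z in degrees, then the shift along the tool's x, y, z in m, then the opening, from 0 (shut) to 1 (fully open). In form: [ax, ay, az, dx, dy, dz, grip, ax, ay, az, dx, dy, dz, grip, ...]. A call has 1 to 20 rows; each row is the pose to reach, as a shift and turn from the pose commanded when the call began, along the tool's axes at that moment; what a row does not reach only later rows make up. A row lasts 1/8 s, in which the tool goes at most 62.5 mm and 10.7 degrees, less where a joint would pass 70% of its speed; a pose out of reach is approached as far as the arm can. A call with a gripper value outside its range is refused whole. The fingers move at their own pace and stop on an object; "squeeze" is the grip in N (left out, the last holds). Time passes only in rows, so rows that repeat a pose let the fingers close. It gives the time, the measured TCP pose, the force, the opening and the grip force at its end, in the units of the state.
- status.get_obs(): the state, without advancing time (a new reading comes with each control period).
- viewer.camera(name): name is "scene" or "top" or "wrist"; returns the picture (384x512x3 uint8, red, green, blue); there is no depth.
- viewer.camera_model(name): a dict with "fx", "fy", "cx", "cy" (pixels), "R" (3x3) and "t" (3): a world point X has camera coordinates R X + t. Camera axes: x right, y down, z forward; pixel columns grow to the right and rows downward; lengths in m; the calibration is good to about 2 mm. A picture is of the moment at which its call begins: read the wrist's pose just before it. camera_model takes no time and is no camera call; for the wrist camera it gives the pose at the moment of the call.
- manip.hand_in(): hands the job in; it is judged then, once.
The state is a dict: "clock": time; "joint_pos": joint angles; "joint_velocities": joint speeds; "tau": joint torques, N m; "position": TCP position; "ee_rot": TCP orientation; "ft_force": force on the tool from outside, world axes, zero at the start; "torque": the same for the moment, N m; "grip_width": opening from 0.0 (shut) to 1.0 (fully open); "grasp_force": force on a finger pad.
Only numpy, scipy, OpenCV 4.12 (cv2) and the standard library are available. Lean on these libraries where they do the work, as an engineer would, in place of code of your own. Each camera call takes 0.05 s, during which the arm holds its last target. There are 200 camera calls.

### The job

Press the brass pin fully home in the white model block: squeeze the moving handle of the bench-mounted locking pliers towards the fixed one until it snaps over centre and comes up against its stop, without forcing it, then take the hand away so that the pliers keep the block clamped by themselves for a moment. Then pull the release lever to free the lock and swing the pliers wide open again, so that the jaw stands well clear of the pin. Do not touch the pin or the jaw, and leave the other things on the bench where they are.

Things in the scene. Friction and masses are not known exactly. Their poses are not given: they have to be found in the camera images.
- pliers: steel locking pliers lying flat in a mount fixed to the bench. Origin: on the bench under the pivot. Handles reach to its +y, jaws to its -y. Grey foot plate x -63 to 87, y -100 to 30, z to 12 mm. Fixed handle: bar 14 mm wide, z 58 to 82 mm, on the line x = 20 mm, y 0 to 148 mm, with a strut on top (x -5 to 27, y 72 to 90, up to z 104 mm). Moving parts turn about a vertical axis at x -12, y 0 mm
- handle: the moving handle, on the -x side of the fixed one: bar 14 mm wide, z 58 to 82 mm, free below. Origin: on the bench under its pivot; own +y runs parallel to the bar, which lies at own x -14, y 25 to 160 mm. Squeezing swings it 0.44 to 0.48 rad towards the fixed handle. Its setting is hidden: at the lock its +y points 0.04 to 0.21 rad outward (to -x) of the pliers' +y. Unclamped it stays where left
- handle_grip (a point): middle of the moving handle's bar, at own x -14, y 130 mm, 70 mm over the bench: push here, across the bar. About 10 N (level) drives the pin, 14 to 18 N is the peak just before the centre; then it gives way over some 10 mm and meets a hard stop. More than 50 N is forcing it. The lever above lies 10 to 30 mm inside the outer face of the bar: keep the hand off it
- release: dark steel release lever on top of the moving handle, which it follows (z 92 to 101 mm), hinged 100 mm from the handle's pivot. Origin: on the bench under its hinge; own +y towards its tail. Turned outward (tail to the pliers' -x) by 0.2 to 0.4 rad it levers itself off the strut and frees the lock; stops at 0.5 rad, and pulling on then swings the whole moving handle outward. Sprung back to rest
- release_tail (a point): centre of the lever's tail: upright plate 8 mm thick, 42 mm long, z 65 to 101 mm, beyond the ends of both handles, 191 mm from the handle's pivot. At the lock it is near x -30, y 190 mm in the pliers' frame, free on both sides. Hook its +x face (or pinch it) and pull towards -x: a few newtons do it; never more than 30 N
- jaw: the moving jaw: steel block and round tip on the pliers' -y side, driven by the handle; slides along the pliers' x
- jaw_tip (a point): face of the moving jaw's round tip (17 mm across) that presses the pin. In the pliers' frame its x is about -15 to -18 mm with the pliers open as at the start, -2 to 0 at the lock; y -50 mm, z 70 mm
- block: white model block 30 x 34 x 38 mm held in the nest between the jaws. Origin: centre of its face towards the moving jaw; pliers' frame (0, -50, 70) mm
- pin: brass pin with a round head 14 mm across, 3 mm thick, stuck in that face of the block along the pliers' x; its head stands 4 to 5 mm off the face at the start and on the face when home. Origin: as the block's when it has not been pressed, 5 mm further in +x when home
- pin_head (a point): outer face of the pin's head: x about -8 mm in the pliers' frame at the start, -3 mm when home
- lever_angle (a joint): angle of the release lever from rest (rad): 0 at rest, grows as its tail is pulled outward, 0.5 at its stop
- pin_cup: small white cup, 52 mm wide, 45 mm high, loose, beside the pliers beyond the fixed handle; leave alone
- spare_block: spare white block 30 x 34 x 44 mm, loose, on the robot's side of the jaws; leave alone
- flask: amber bottle, 150 mm high, loose; leave alone
- jar: clear jar, 70 mm high, loose; leave alone
- spool: blue spool, 64 mm wide, 30 mm high, loose, to the left; leave alone
- driver: screwdriver, loose, to the right; leave alone

How it is judged:
By the outcome, as a careful person would: the job done as asked, in the order asked, and still so for the second after the job is handed in, with the robot touching nothing.
It also fails if it takes over 54 s, if anything falls off the work surface, if the arm or the gripper's body presses on something with over 40 N, if the wrist force passes 120 N, or if a joint passes its speed limit or range.

## Working session

There is one attempt and no reset: what is moved stays moved. The work goes in short steps, Python scripts to look and compute and a tool call to move; the robot and the scene stay as the last step left them, time stands still between calls to the robot, and variables do not carry over. Pictures are saved under pics/ and viewed, at most 12 in all, crops included, and the job is handed in when it is done.

Besides the shell and the picture viewer there is one more tool, called after "Emit:" as name(argument=value, ...), one argument or row to a line, values as JSON. play_rows: Moves the arm, as the interface text tells. Its arguments: {"type":"object","properties":{"plan":{"type":"array","items":{"type":"number"}},"squeeze":{"type":"number"}},"required":["plan"]}

```bash
mkdir -p pics; ls; python3 - <<'E'
from workcell import status, viewer, manip
import cv2, numpy as np
for n in ("scene","top"):
    im=viewer.camera(n); cv2.imwrite(f"pics/{n}0.png",im[:,:,::-1])
    m=viewer.camera_model(n); print(n,{k:np.round(v,4).tolist() for k,v in m.items()})
s=status.get_obs(); print({k:np.round(v,3).tolist() for k,v in s.items()}); print(manip.tip_extent)
E
```

```text
pics
scene {'fx': 374.4861, 'fy': 374.4861, 'cx': 257.9601, 'cy': 190.3554, 'R': [[0.6116, 0.7909, 0.0211], [0.5034, -0.3684, -0.7816], [-0.6104, 0.4886, -0.6235]], 't': [-0.2962, -0.2462, 1.6517]}
top {'fx': 391.5879, 'fy': 391.5879, 'cx': 254.9947, 'cy': 193.5844, 'R': [[-0.008, -0.9999, 0.0132], [-0.9821, 0.0054, -0.188], [0.1879, -0.0145, -0.9821]], 't': [-0.0557, 0.5791, 1.341]}
{'clock': 0.1, 'joint_pos': [-1.123, 0.333, -0.065, 1.461, 0.022, 1.35, -0.089], 'joint_velocities': [0.0, -0.002, 0.0, -0.003, -0.0, 0.001, 0.001], 'tau': [0.001, -62.675, 0.049, -39.243, 0.016, 0.007, 0.0], 'position': [0.283, 0.557, 0.223], 'ee_rot': [0.233, 0.972, -0.001, -0.0], 'ft_force': [0.498, 0.402, 0.841], 'torque': [-0.014, 0.026, -0.047], 'grasp_force': 0.0, 'grip_width': 1.0}
0.014
```

```bash
python3 - <<'E'
import cv2
for n in ("scene","top"):
    im=cv2.imread(f"pics/{n}0.png"); cv2.imwrite(f"pics/{n}0b.png",cv2.resize(im,(800,600),interpolation=cv2.INTER_CUBIC))
E
```

```text
(no output)
```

View pics/top0b.png

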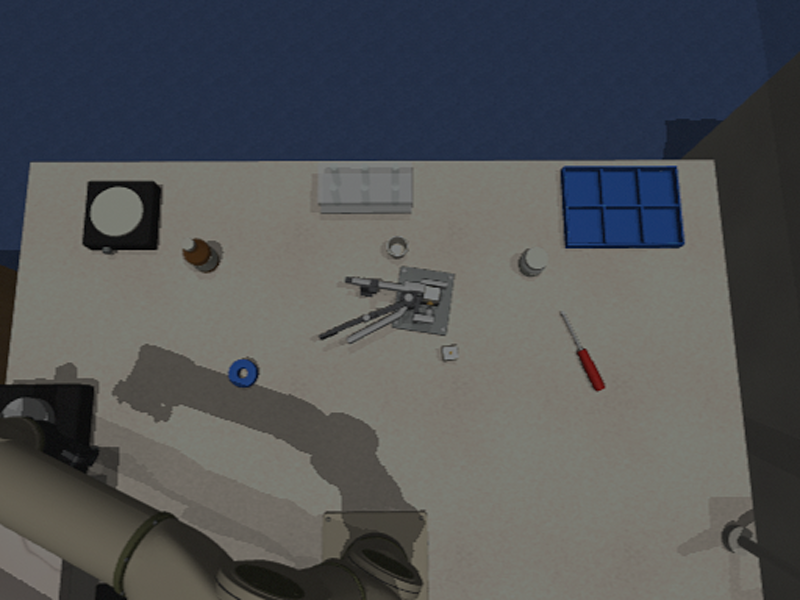

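View pics/scene0b.png

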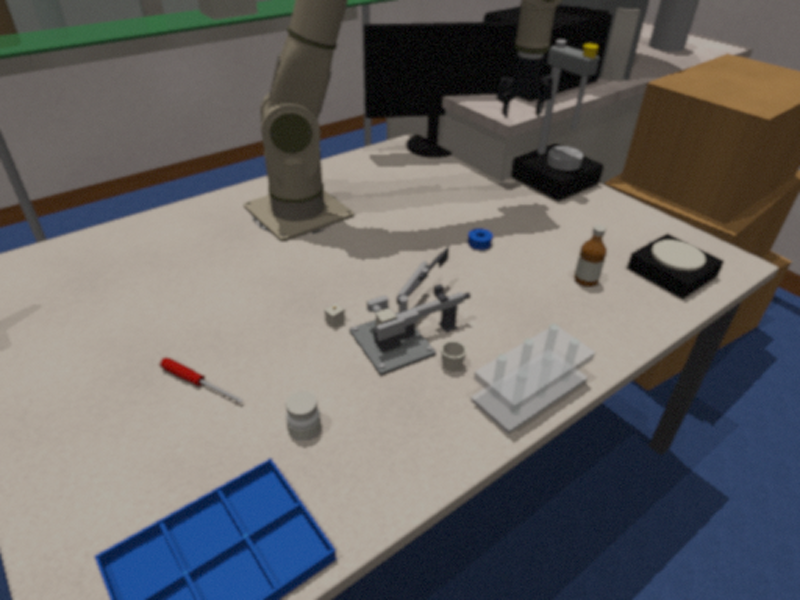

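The top view shows the pliers at about (400,300) of 800x600, with handles to the left (world +y) and the moving handle towards the robot. I'll enlarge it.

```bash
python3 - <<'E'
import cv2
im=cv2.imread("pics/top0.png")[160:235,195:295]
im=cv2.convertScaleAbs(cv2.resize(im,(800,600),interpolation=cv2.INTER_CUBIC),alpha=1.4); cv2.imwrite("pics/topc.png",im)
E
```

```text
(no output)
```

View pics/topc.png

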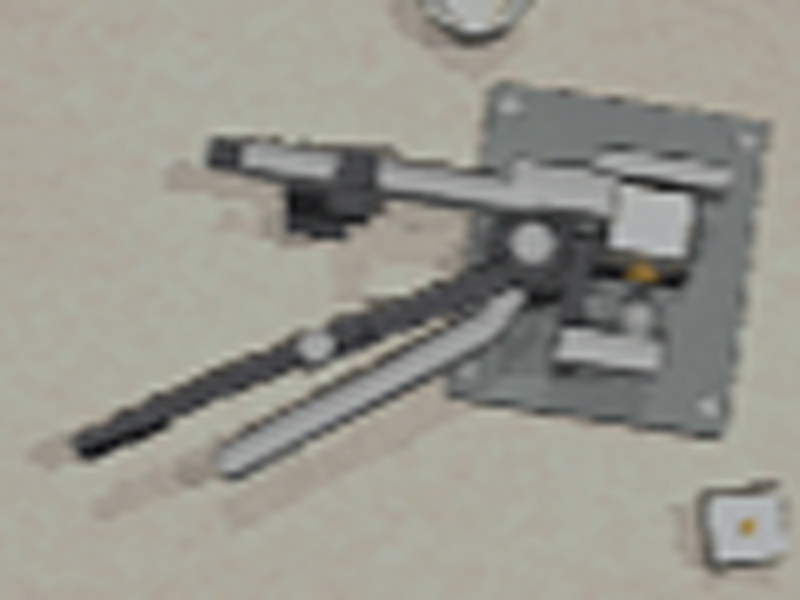

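Plate corners (enlarged pixels): (490,82), (770,125), (722,437), (448,395); hinge (318,345), lever tail (85,445), bar end (230,465), bar inner (500,310), pivot (533,242).

```bash
cat > h.py <<'E'
import numpy as np, json
from workcell import viewer
def ray(m,u,v,z):
    R=np.array(m["R"]);t=np.array(m["t"]);c=-R.T@t
    d=R.T@np.array([(u-m["cx"])/m["fx"],(v-m["cy"])/m["fy"],1.]);return c+d*(z-c[2])/d[2]
def proj(m,X):
    p=np.array(m["R"])@np.asarray(X)+np.array(m["t"]);return np.array([m["fx"]*p[0]/p[2]+m["cx"],m["fy"]*p[1]/p[2]+m["cy"]])
E
python3 - <<'E'
from h import *
m=viewer.camera_model("top")
f=lambda u,v,z: ray(m,(u+.5)/8-.5+195,(v+.5)/8-.5+160,z)
W=np.array([f(*p,.012)[:2] for p in [(490,82),(770,125),(722,437),(448,395)]])
L=np.array([[87,30],[87,-100],[-63,-100],[-63,30]])/1e3
a=L-L.mean(0);b=W-W.mean(0)
th=np.arctan2((a[:,0]*b[:,1]-a[:,1]*b[:,0]).sum(),(a*b).sum())
R=np.array([[np.cos(th),-np.sin(th)],[np.sin(th),np.cos(th)]]);o=W.mean(0)-R@L.mean(0)
print("th",th,"o",o,"res",(W-(L@R.T+o))*1e3)
for n,p in dict(piv=(533,242,.1),hinge=(318,345,.104),tail=(85,445,.101),barend=(230,465,.082),barin=(490,318,.082),fixend=(213,152,.082),block=(652,220,.089),pinhead=(642,272,.075),spare=(745,525,.044),cup=(473,0,.045)).items():
    w=f(*p); l=R.T@(w[:2]-o); print(n,np.round(w*1e3,1),"local",np.round(l*1e3,1), 'from piv',np.round(np.hypot(*(l-[-.012,0]))*1e3,1))
E
```

```text
th -0.15782159935798923 o [ 0.58688583 -0.0810138 ] res [[-0.44980787  1.05751631]
 [-1.19531303 -0.47524823]
 [ 0.99413363  1.53451124]
 [ 0.65098727 -2.11677932]]
piv [583.3 -80.5 100. ] local [-3.6 -0. ] from piv 8.4
hinge [538.1  12.1 104. ] local [-62.8  84.3] from piv 98.5
tail [496.  111.3 101. ] local [-120.   175.6] from piv 206.2
barend [489.5  50.8  82. ] local [-116.9  114.9] from piv 155.6
barin [553.3 -61.9  82. ] local [-36.2  13.6] from piv 27.8
fixend [628.1  59.3  82. ] local [ 18.6 145.1] from piv 148.3
block [ 595.1 -132.9   89. ] local [ 16.2 -49.9] from piv 57.3
pinhead [ 574.7 -129.    75. ] local [ -4.5 -49.3] from piv 49.9
spare [ 466.2 -174.7   44. ] local [-104.4 -111.5] from piv 144.9
cup [707.3 -56.   45. ] local [114.9  43.6] from piv 134.2
```

```bash
cat >> h.py <<'E'
TH=-0.158; O=np.array([.5869,-.0810])
def rot(a): return np.array([[np.cos(a),-np.sin(a)],[np.sin(a),np.cos(a)]])
def L2W(p): return O+rot(TH)@np.asarray(p)
def W2L(w): return rot(-TH)@(np.asarray(w)[:2]-O)
def H2W(p,phi): return L2W(np.array([-.012,0])+rot(phi)@np.asarray(p))
# command pose = (x,y,z,yaw of tool x), tool straight down
def row(c,t):
    d=np.array(t[:2])-c[:2]; a=c[3]
    X=np.array([np.cos(a),np.sin(a)]);Y=np.array([np.sin(a),-np.cos(a)])
    return [0,0,round(-np.degrees((t[3]-a+np.pi)%(2*np.pi)-np.pi),1),round(d@X,4),round(d@Y,4),round(c[2]-t[2],4)]
def pose():
    from workcell import status
    from scipy.spatial.transform import Rotation as Ro
    s=status.get_obs();x=Ro.from_quat(s["ee_rot"]).as_matrix()[:,0]
    return np.array([*s["position"],np.arctan2(x[1],x[0])]),s
E
python3 - <<'E'
from h import *
c,s=pose(); p=H2W([-.048,.130],.66); print(p); print(row(c,[*p,.2,.66+TH]))
E
```

```text
[0.47041825 0.01175235]
[0, 0, np.float64(124.3), np.float64(-0.4139), np.float64(-0.4008), np.float64(0.0234)]
```

Emit:
play_rows(
  plan=[0,0,60,-0.207,-0.2,0.01,0,0,0,60,-0.207,-0.2,0.01,0,0,0,60,-0.207,-0.2,0.01,0,0,0,60,-0.207,-0.2,0.01,0,0,0,60,-0.207,-0.2,0.01,0,0,0,60,-0.207,-0.2,0.01,0,0,0,124.3,-0.4139,-0.4008,0.0234,0,0,0,124.3,-0.4139,-0.4008,0.0234,0,0,0,124.3,-0.4139,-0.4008,0.0234,0,0,0,124.3,-0.4139,-0.4008,0.0234,0,0,0,124.3,-0.4139,-0.4008,0.0234,0,0,0,124.3,-0.4139,-0.4008,0.0234,0,0,0,124.3,-0.4139,-0.4008,0.0234,0,0,0,124.3,-0.4139,-0.4008,0.0234,0],
)

```text
clock: 1.85
position: [0.4704, 0.0127, 0.2006]
ee_rot: [0.968, 0.251, -0.0, -0.0]
ft_force: [-0.6, 0.0, 0.9]
grip_width: 0.0
grasp_force: 0.0
```

```bash
python3 - <<'E'
from h import *
import cv2
c,s=pose(); print(c,s["clock"],np.round(s["joint_pos"],2),s["ft_force"])
m=viewer.camera_model("wrist"); im=viewer.camera("wrist"); cv2.imwrite("pics/w1.png",cv2.resize(im[:,:,::-1],(800,600)))
np.savez("w1.npz",**m)
for n,p in dict(hinge=[*H2W([0,.1],.66),.101],barend=[*H2W([-.014,.16],.66),.082],grip=[*H2W([-.021,.13],.66),.082]).items(): print(n,proj(m,p)*800/512)
E
```

```text
[0.47036112 0.01266699 0.20056385 0.50672434] 1.85 [-0.59 -0.01  0.46  1.91  0.01  1.25 -1.19] [-0.62611191  0.02578329  0.9225735 ]
hinge [464.25074091 209.87269414]
barend [348.6891078  231.47689204]
grip [403.83739325 244.5065507 ]
```

View pics/w1.png

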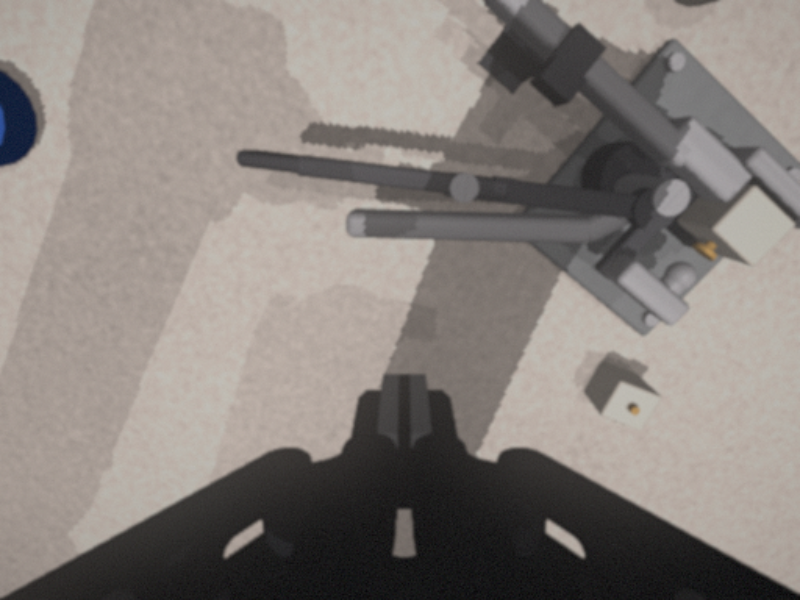

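The bar's end is at (349,224) and its inner end at (590,229); the hinge is at (464,187) and the tail end at (243,158). The layout is as estimated, so I'll refine the angle from these.

```bash
python3 - <<'E'
from h import *
m=dict(np.load("w1.npz")); k=512/800
for n,(u,v,z) in dict(barend=(348,224,.082),barin=(580,229,.082),hinge=(464,187,.104),tailend=(243,158,.101),piv=(672,198,.1),plateA=(674,42,.012),plateB=(645,333,.012),fixA=(590,70,.082)).items():
    w=ray(m,u*k,v*k,z); l=W2L(w); print(n,np.round(w*1e3,1),np.round(l*1e3,1),np.round((l-[-.012,0])*1e3,1))
E
```

```text
barend [489.2  56.6  82. ] [-118.1  120.5] [-106.1  120.5]
barin [547.9 -54.7  82. ] [-42.6  19.8] [-30.6  19.8]
hinge [536.4  14.8 104. ] [-65.   86.7] [-53.   86.7]
tailend [496.2 114.9 101. ] [-120.4  179.2] [-108.4  179.2]
piv [582.  -78.9 100. ] [-5.1  1.3] [6.9 1.3]
plateA [673.4 -65.7  12. ] [83.1 28.7] [95.1 28.7]
plateB [ 511.5 -166.9   12. ] [-61.  -96.7] [-49.  -96.7]
fixA [615.1 -13.6  82. ] [17.2 71. ] [29.2 71. ]
```

```bash
python3 - <<'E'
from h import *
c,s=pose()
P=lambda phi,x=-.032,z=.074:[*H2W([x,.130],phi),z,phi+TH]
print([float(v) for v in row(c,P(.64,-.046))])
for phi in (.64,.60,.56,.52,.48,.44,.40,.36): print(phi,[float(v) for v in row(c,P(phi))])
E
```

```text
[0.0, 0.0, 1.4, 0.0042, -0.0001, 0.1266]
0.64 [0.0, 0.0, 1.4, 0.0182, 0.0003, 0.1266]
0.6 [0.0, 0.0, 3.7, 0.0234, -0.0008, 0.1266]
0.56 [0.0, 0.0, 6.0, 0.0287, -0.0016, 0.1266]
0.52 [0.0, 0.0, 8.2, 0.034, -0.0023, 0.1266]
0.48 [0.0, 0.0, 10.5, 0.0394, -0.0027, 0.1266]
0.44 [0.0, 0.0, 12.8, 0.0447, -0.0029, 0.1266]
0.4 [0.0, 0.0, 15.1, 0.0501, -0.0029, 0.1266]
0.36 [0.0, 0.0, 17.4, 0.0554, -0.0026, 0.1266]
```

Emit:
play_rows(
  plan=[0,0,1.4,0.002,0,0.06,0,0,0,1.4,0.004,0,0.115,0,0,0,1.4,0.004,0,0.1266,0,0,0,1.4,0.004,0,0.1266,0,0,0,1.4,0.01,0,0.1266,0,0,0,1.4,0.0145,0,0.1266,0,0,0,1.4,0.0182,0,0.1266,0,0,0,2.5,0.0208,0,0.1266,0,0,0,3.7,0.0234,-0.0008,0.1266,0,0,0,4.9,0.026,-0.0012,0.1266,0,0,0,6.0,0.0287,-0.0016,0.1266,0],
)

```text
clock: 3.28
position: [0.495, 0.0273, 0.0741]
ee_rot: [0.981, 0.196, -0.0, 0.0]
ft_force: [-0.5, -1.3, 1.3]
grip_width: 0.0
grasp_force: 1.1
```

```bash
python3 - <<'E'
from h import *
c,s=pose(); print(c,s["clock"],s["ft_force"]); print((W2L(c)-[-.012,0]))
for phi in (.64,.6,.56,.52): print(phi, rot(-phi)@(W2L(c)-[-.012,0]))
E
```

```text
[0.49504968 0.02725053 0.074101   0.39509188] 3.275 [-0.46571324 -1.30528225  1.25173001]
[-0.09573874  0.09245011]
0.64 [-0.02158085  0.13132858]
0.6 [-0.02681533  0.13036053]
0.56 [-0.03200691  0.12918393]
0.52 [-0.03714729  0.12780066]
```

```bash
python3 - <<'E'
from h import *
P=lambda phi,x=-.032,z=.074:np.array([*H2W([x,.130],phi),z,phi+TH])
c=P(.56)
for phi in np.arange(.53,.31,-.03): print(round(phi,2),[float(v) for v in row(c,P(phi))])
E
```

```text
0.53 [0.0, 0.0, 1.7, 0.0039, -0.0009, 0.0]
0.5 [0.0, 0.0, 3.4, 0.0079, -0.0017, 0.0]
0.47 [0.0, 0.0, 5.2, 0.0118, -0.0023, 0.0]
0.44 [0.0, 0.0, 6.9, 0.0158, -0.0029, 0.0]
0.41 [0.0, 0.0, 8.6, 0.0198, -0.0033, 0.0]
0.38 [0.0, 0.0, 10.3, 0.0238, -0.0036, 0.0]
0.35 [0.0, 0.0, 12.0, 0.0278, -0.0038, 0.0]
0.32 [0.0, 0.0, 13.8, 0.0318, -0.0039, 0.0]
```

Emit:
play_rows(
  plan=[0,0,1.7,0.0039,-0.0009,0,0,0,0,3.4,0.0079,-0.0017,0,0,0,0,5.2,0.0118,-0.0023,0,0,0,0,6.9,0.0158,-0.0029,0,0,0,0,8.6,0.0198,-0.0033,0,0,0,0,10.3,0.0238,-0.0036,0,0],
)

```text
clock: 4.03
position: [0.5141, 0.0394, 0.0738]
ee_rot: [0.994, 0.107, -0.002, 0.0]
ft_force: [-9.5, -2.7, 9.0]
grip_width: 0.0
grasp_force: 6.5
```

```bash
python3 - <<'E'
from h import *
c,s=pose(); print(c,s["clock"],s["ft_force"]); 
for phi in (.44,.41,.38): print(phi, rot(-phi)@(W2L(c)-[-.012,0]))
import cv2
im=viewer.camera("top")[160:235,195:295]
im=cv2.convertScaleAbs(cv2.resize(im,(800,600),interpolation=cv2.INTER_CUBIC),alpha=1.4); cv2.imwrite("pics/topc2.png",im)
im=viewer.camera("wrist"); cv2.imwrite("pics/w2.png",im[:,:,::-1])
E
```

```text
[0.51407078 0.03938953 0.0737813  0.21437163] 4.025 [-9.47847217 -2.68934826  8.98603003]
0.44 [-0.02559384  0.13078968]
0.41 [-0.02950543  0.12996313]
0.38 [-0.03339046  0.12901962]
```

View pics/w2.png

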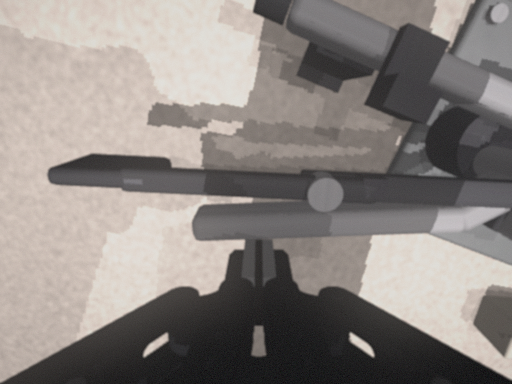

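Fingers bear squarely on the bar at (258,240), clear of the lever, and the pin is being driven at about 10 N. Continuing.

```bash
python3 - <<'E'
from h import *
P=lambda phi,x=-.032,z=.074:np.array([*H2W([x,.130],phi),z,phi+TH])
c=P(.38)
for phi in np.arange(.36,.15,-.02): print(round(phi,2),[float(v) for v in row(c,P(phi))])
E
```

```text
0.36 [0.0, 0.0, 1.1, 0.0026, -0.0006, 0.0]
0.34 [0.0, 0.0, 2.3, 0.0052, -0.0012, 0.0]
0.32 [0.0, 0.0, 3.4, 0.0079, -0.0017, 0.0]
0.3 [0.0, 0.0, 4.6, 0.0105, -0.0021, 0.0]
0.28 [0.0, 0.0, 5.7, 0.0131, -0.0025, 0.0]
0.26 [0.0, 0.0, 6.9, 0.0158, -0.0029, 0.0]
0.24 [0.0, 0.0, 8.0, 0.0185, -0.0032, 0.0]
0.22 [0.0, 0.0, 9.2, 0.0211, -0.0034, 0.0]
0.2 [0.0, 0.0, 10.3, 0.0238, -0.0036, 0.0]
0.18 [0.0, 0.0, 11.5, 0.0265, -0.0038, 0.0]
0.16 [0.0, 0.0, 12.6, 0.0291, -0.0039, 0.0]
```

Emit:
play_rows(
  plan=[0,0,1.1,0.0027,-0.0002,0,0,0,0,2.3,0.0053,-0.0003,0,0,0,0,3.4,0.008,-0.0004,0,0],
)

```text
clock: 4.5
position: [0.5215, 0.0427, 0.0738]
ee_rot: [0.997, 0.078, -0.002, -0.001]
ft_force: [-11.9, 0.8, 10.3]
grip_width: 0.003
grasp_force: 8.1
```

Emit:
play_rows(
  plan=[0,0,1.1,0.0026,-0.0006,0,0,0,0,2.3,0.0052,-0.0012,0,0,0,0,3.4,0.0079,-0.0017,0,0],
)

```text
clock: 4.88
position: [0.5282, 0.0456, 0.0737]
ee_rot: [0.999, 0.048, -0.003, -0.001]
ft_force: [-15.6, 0.2, 14.1]
grip_width: -0.0
grasp_force: 10.4
```

Emit:
play_rows(
  plan=[0,0,1.1,0.0026,-0.0006,0,0],
)

```text
clock: 5.0
position: [0.5307, 0.0465, 0.0737]
ee_rot: [0.999, 0.039, -0.003, -0.001]
ft_force: [-15.8, 0.7, 14.1]
grip_width: 0.0
grasp_force: 10.3
```

Emit:
play_rows(
  plan=[0,0,1.1,0.0026,-0.0006,0,0],
)

```text
clock: 5.12
position: [0.5335, 0.0474, 0.0738]
ee_rot: [1.0, 0.029, -0.003, -0.001]
ft_force: [-14.5, 0.9, 12.6]
grip_width: -0.002
grasp_force: 9.4
```

Emit:
play_rows(
  plan=[0,0,1.1,0.0026,-0.0006,0,0],
)

```text
clock: 5.25
position: [0.5364, 0.0483, 0.0739]
ee_rot: [1.0, 0.02, -0.002, -0.001]
ft_force: [-12.8, 0.9, 11.1]
grip_width: 0.003
grasp_force: 8.4
```

Emit:
play_rows(
  plan=[0,0,1.1,0.0026,-0.0006,0,0],
)

```text
clock: 5.38
position: [0.5394, 0.0491, 0.0739]
ee_rot: [1.0, 0.01, -0.002, -0.001]
ft_force: [-9.7, 1.7, 9.5]
grip_width: -0.002
grasp_force: 6.8
```

Emit:
play_rows(
  plan=[0,0,0.6,0.0013,-0.0003,0,0],
)

```text
clock: 5.5
position: [0.5415, 0.0496, 0.0741]
ee_rot: [1.0, 0.005, -0.001, -0.001]
ft_force: [-5.4, 1.6, 5.1]
grip_width: 0.0
grasp_force: 4.0
```

Emit:
play_rows(
  plan=[0,0,0.6,0.0013,-0.0003,0,0],
)

```text
clock: 5.62
position: [0.5423, 0.0499, 0.0739]
ee_rot: [1.0, 0.0, -0.002, -0.001]
ft_force: [-12.0, 1.9, 9.1]
grip_width: 0.002
grasp_force: 7.4
```

Emit:
play_rows(
  plan=[0,0,0.6,0.0013,-0.0003,0,0],
)

```text
clock: 5.75
position: [0.5425, 0.05, 0.0737]
ee_rot: [1.0, -0.005, -0.003, -0.001]
ft_force: [-17.3, 1.9, 14.1]
grip_width: 0.001
grasp_force: 10.8
```

Emit:
play_rows(
  plan=[0,0,0.6,0.0013,-0.0003,0,0],
)

```text
clock: 5.88
position: [0.5442, 0.0502, 0.074]
ee_rot: [1.0, -0.011, -0.002, -0.001]
ft_force: [-2.0, -0.2, 17.1]
grip_width: 0.002
grasp_force: 8.6
```

```bash
python3 - <<'E'
from h import *
c,s=pose(); print(c,s["clock"],s["ft_force"],s["torque"]); 
for phi in (.22,.20,.18,.16,.14): print(phi, rot(-phi)@(W2L(c)-[-.012,0]))
import cv2
im=viewer.camera("wrist");m=viewer.camera_model("wrist"); np.savez("w3.npz",**m); cv2.imwrite("pics/w3.png",cv2.resize(im[:,:,::-1],(800,600)))
print(pose()[1]["ft_force"])
E
```

```text
[ 0.54418695  0.05018159  0.07399825 -0.02113331] 5.875 [-1.97020482 -0.2169156  17.11534331] [-0.18884123  0.13988391  0.02898121]
0.22 [-0.02279216  0.1309573 ]
0.2 [-0.02540658  0.13047529]
0.18 [-0.02801083  0.1299411 ]
0.16 [-0.03060387  0.12935494]
0.14 [-0.03318468  0.12871703]
[-6.09838154 -1.20116903 10.70296706]
```

View pics/w3.png

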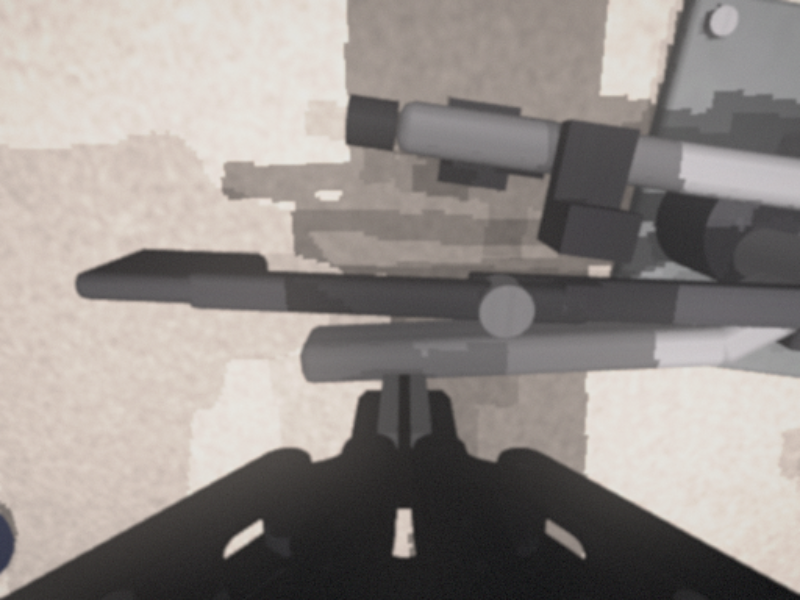

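```bash
python3 - <<'E'
from h import *
m=dict(np.load("w3.npz")); k=512/800
for n,(u,v,z) in dict(barend=(305,353,.075),b1=(320,380,.075),b2=(650,370,.075),t1=(330,330,.080),t2=(640,327,.08),hinge=(507,310,.104),tailend=(78,284,.101),strut=(545,240,.104),strut2=(560,203,.104)).items():
    w=ray(m,u*k,v*k,z); l=W2L(w); print(n,np.round(w*1e3,1),np.round(l*1e3,1),np.round((l-[-.012,0])*1e3,1))
for phi in (.22,.2,.18,.16): print(phi,[np.round(proj(m,[*H2W(p,phi),.082])/k) for p in ([-.014,.16],[-.021,.13],[-.007,.13],[-.021,.06])])
E
```

```text
barend [559.3  81.2  75. ] [-52.7 155.8] [-40.7 155.8]
b1 [549.5  77.   75. ] [-61.8 150.1] [-49.8 150.1]
b2 [550.8 -32.5  75. ] [-43.3  42.3] [-31.3  42.3]
t1 [569.   71.7  80. ] [-41.7 147.9] [-29.7 147.9]
t2 [567.9 -24.8  80. ] [-27.6  52.5] [-15.6  52.5]
hinge [582.2  21.8 104. ] [-20.9 100.8] [ -8.9 100.8]
tailend [590.7 132.6 101. ] [-29.9 211.5] [-17.9 211.5]
strut [600.1  13.2 104. ] [-1.8 95.1] [10.2 95.1]
strut2 [609.   10.2 104. ] [ 7.5 93.5] [19.5 93.5]
0.22 [array([308., 385.]), array([403., 398.]), array([399., 358.]), array([623., 381.])]
0.2 [array([305., 376.]), array([401., 391.]), array([398., 350.]), array([622., 378.])]
0.18 [array([303., 367.]), array([399., 383.]), array([397., 342.]), array([620., 375.])]
0.16 [array([301., 358.]), array([398., 376.]), array([397., 334.]), array([620., 371.])]
```

Emit:
play_rows(
  plan=[0,0,0,0.001,0,0,0],
)

```text
clock: 6.05
position: [0.5467, 0.0501, 0.0746]
ee_rot: [1.0, -0.011, -0.001, -0.001]
ft_force: [-9.9, 0.1, 12.8]
grip_width: 0.001
grasp_force: 6.5
```

Emit:
play_rows(
  plan=[0,0,0,0.001,0,0,0],
)

```text
clock: 6.18
position: [0.5477, 0.05, 0.0747]
ee_rot: [1.0, -0.011, -0.001, -0.001]
ft_force: [-8.8, 0.5, 12.8]
grip_width: -0.004
grasp_force: 6.4
```

Emit:
play_rows(
  plan=[0,0,0,0.001,0,0,0],
)

```text
clock: 6.3
position: [0.5487, 0.05, 0.0746]
ee_rot: [1.0, -0.011, -0.001, -0.001]
ft_force: [-10.8, 0.9, 13.4]
grip_width: -0.001
grasp_force: 6.7
```

```bash
python3 - <<'E'
from h import *
import cv2
c,s=pose(); print(c,s["ft_force"],s["torque"])
im=viewer.camera("wrist");m=viewer.camera_model("wrist"); np.savez("w4.npz",**m); cv2.imwrite("pics/w4.png",cv2.resize(im[:,:,::-1],(800,600)))
print(pose()[1]["ft_force"])
E
```

```text
[ 0.54865196  0.04997288  0.07464664 -0.02104749] [-10.75730469   0.87199625  13.35034521] [ 0.06849553  2.05269341 -0.00920647]
[-9.08684934  0.54195681 13.73088533]
```

View pics/w4.png

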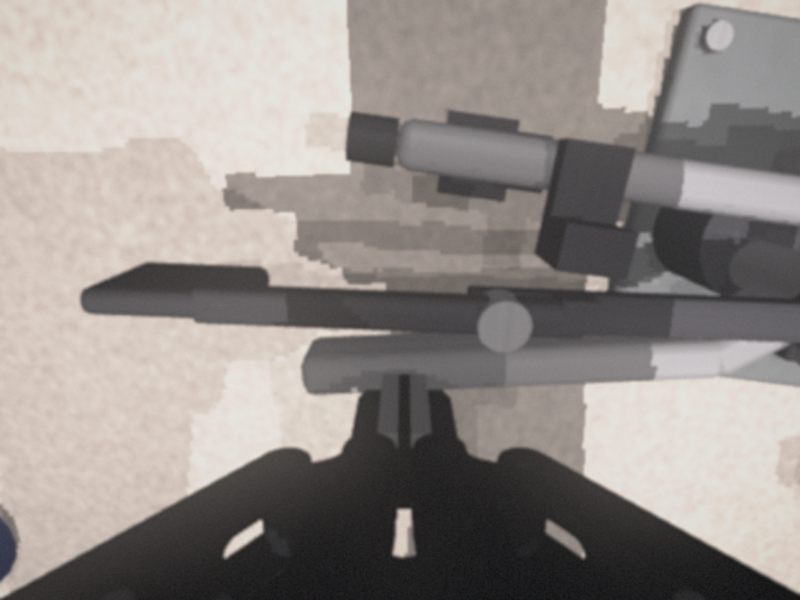

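The fingers slid a little over the top of the bar after the stop: the bar's edge is at row 392, the fingers at 375, and the handle has not moved relative to the strut. Force fell after the 16 N peak and then rose stiffly, so it is at its stop. I'll lift off straight up, then move over to beyond the lever tail.

Emit:
play_rows(
  plan=[0,0,0,0,0,-0.006,0,0,0,0,0,0,-0.02,0,0,0,0,-0.01,0,-0.05,0,0,0,0,-0.02,0,-0.09,0,0,0,0,-0.02,0,-0.09,0,0,0,0,-0.02,0,-0.09,0,0,0,0,-0.02,0,-0.09,0,0,0,0,-0.02,0,-0.09,0,0,0,0,-0.02,0,-0.09,0,0,0,0,-0.02,0,-0.09,0,0,0,0,-0.02,0,-0.09,0],
)

```text
clock: 7.72
position: [0.5292, 0.0495, 0.164]
ee_rot: [1.0, -0.01, -0.0, -0.0]
ft_force: [0.3, -0.6, 0.6]
grip_width: -0.001
grasp_force: 0.0
```

```bash
python3 - <<'E'
from h import *
import cv2
c,s=pose(); print(c,s["clock"],s["ft_force"])
print([float(v) for v in row(c,[*L2W([0,.193]),.16,-.07])])
im=viewer.camera("wrist");m=viewer.camera_model("wrist"); np.savez("w5.npz",**m); cv2.imwrite("pics/w5.png",cv2.resize(im[:,:,::-1],(800,600)))
k=512/800
for phi in (.2,.165,.13): print(phi,[np.round(proj(m,[*H2W(p,phi),.082])/k) for p in ([-.014,.16],[-.021,.13],[-.007,.13],[-.021,.06])])
E
```

```text
[ 0.52917477  0.0495365   0.16403556 -0.02051506] 7.725 [ 0.34461323 -0.59506666  0.64030258]
[0.0, 0.0, 2.8, 0.0868, -0.0619, 0.004]
0.2 [array([337., 264.]), array([400., 274.]), array([398., 245.]), array([546., 265.])]
0.165 [array([334., 252.]), array([398., 265.]), array([397., 236.]), array([544., 261.])]
0.13 [array([333., 240.]), array([396., 255.]), array([396., 226.]), array([543., 256.])]
```

View pics/w5.png

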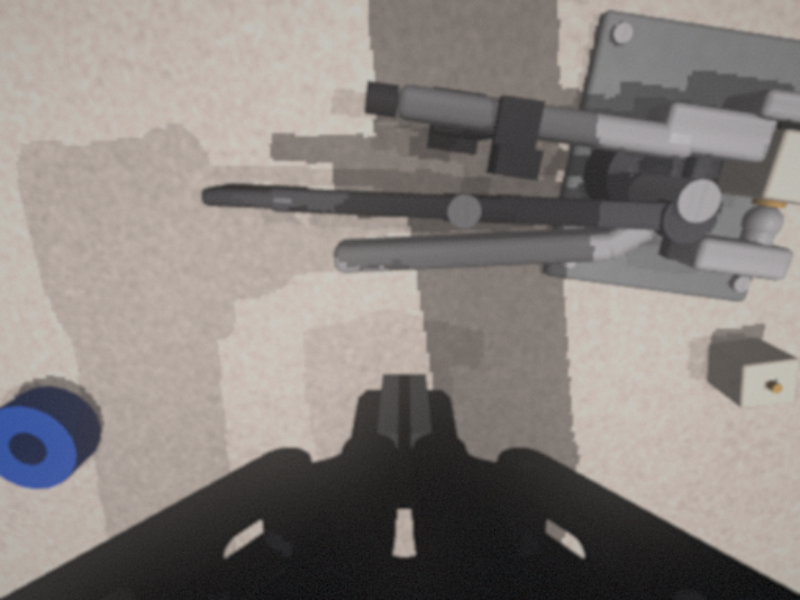

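```bash
python3 - <<'E'
from h import *
m=dict(np.load("w5.npz")); k=512/800
for n,(u,v,z) in dict(tailend=(204,197,.101),tailin=(292,202,.101),hinge=(464,211,.104),top=(250,187,.101),bot=(250,207,.101),jawtip=(763,206,.070),fixend=(366,97,.075),strut=(493,165,.104)).items():
    w=ray(m,u*k,v*k,z); l=W2L(w); print(n,np.round(w*1e3,1),np.round(l*1e3,1))
E
```

```text
tailend [588.3 131.7 101. ] [-32.1 210.3]
tailin [585.4  94.7 101. ] [-29.1 173.3]
hinge [580.5  22.1 104. ] [-22.5 100.8]
top [592.  111.8 101. ] [-25.3 191.2]
bot [583.7 112.7 101. ] [-33.6 190.8]
jawtip [ 576.  -127.4   70. ] [ -3.5 -47.6]
fixend [628.5  63.4  75. ] [ 18.4 149.1]
strut [598.9  10.6 104. ] [-2.6 92.3]
```

```bash
cat >> h.py <<'E'
def T(phi,a,x=.015,z=.074,y=.091):
    h=np.array([.0067,.1009]); p=h+rot(-.09+a)@np.array([x,y])
    return np.array([*H2W(p,phi),z,TH+phi-.09+a])
E
python3 - <<'E'
from h import *
c=np.array([*L2W([0,.193]),.07,-.07]); print(W2L(T(.17,0)), T(.17,0))
for phi,a in [(.17,0),(.17,.1),(.17,.2),(.17,.3),(.17,.4),(.17,.5),(.25,.5),(.33,.5),(.41,.5),(.49,.5),(.57,.5),(.65,.5)]:
    print(phi,a,[float(v) for v in row(c,T(phi,a,z=.07))])
E
```

```text
[-0.01478729  0.1924867 ] [ 0.60258342  0.11141576  0.074      -0.078     ]
0.17 0 [0.0, 0.0, 0.5, -0.0148, -0.0008, 0.0]
0.17 0.1 [0.0, 0.0, -5.3, -0.0239, -0.0019, 0.0]
0.17 0.2 [0.0, 0.0, -11.0, -0.0331, -0.0021, 0.0]
0.17 0.3 [0.0, 0.0, -16.7, -0.0423, -0.0014, 0.0]
0.17 0.4 [0.0, 0.0, -22.5, -0.0514, 0.0003, 0.0]
0.17 0.5 [0.0, 0.0, -28.2, -0.0603, 0.0028, 0.0]
0.25 0.5 [0.0, 0.0, -32.8, -0.0752, 0.0059, 0.0]
0.33 0.5 [0.0, 0.0, -37.4, -0.0899, 0.0102, 0.0]
0.41 0.5 [0.0, 0.0, -41.9, -0.1042, 0.0156, 0.0]
0.49 0.5 [0.0, 0.0, -46.5, -0.1179, 0.0222, 0.0]
0.57 0.5 [0.0, 0.0, -51.1, -0.1312, 0.0299, 0.0]
0.65 0.5 [0.0, 0.0, -55.7, -0.1437, 0.0386, 0.0]
```

Emit:
play_rows(
  plan=[0,0,2.8,0.05,-0.035,0.002,0,0,0,2.8,0.087,-0.062,0.004,0,0,0,2.8,0.087,-0.062,0.004,0,0,0,2.8,0.087,-0.062,0.004,0,0,0,2.8,0.087,-0.062,0.05,0,0,0,2.8,0.087,-0.062,0.085,0,0,0,2.8,0.087,-0.062,0.094,0,0,0,2.8,0.087,-0.062,0.094,0],
)

```text
clock: 8.78
position: [0.6175, 0.1093, 0.071]
ee_rot: [0.999, -0.035, 0.0, -0.0]
ft_force: [0.1, -0.1, 0.7]
grip_width: 0.004
grasp_force: 0.0
```

In place on the tail's +x side, with no contact. Pulling now.

Emit:
play_rows(
  plan=[0,0,0.5,-0.008,-0.0004,0,0,0,0,0.5,-0.0148,-0.0008,0,0,0,0,-2.4,-0.0194,-0.0014,0,0,0,0,-5.3,-0.0239,-0.0019,0,0,0,0,-8,-0.0285,-0.002,0,0],
)

```text
clock: 9.4
position: [0.5898, 0.114, 0.0712]
ee_rot: [0.999, 0.036, 0.001, -0.0]
ft_force: [4.2, 0.5, -0.8]
grip_width: -0.002
grasp_force: 1.7
```

```bash
python3 - <<'E'
from h import *
c=T(.17,.15,z=.07)
for phi,a in [(.17,.2),(.17,.25),(.17,.3),(.17,.35),(.17,.4),(.17,.45),(.17,.5),(.2,.5),(.23,.5),(.26,.5)]:
    print(phi,a,[float(v) for v in row(c,T(phi,a,z=.07))])
E
```

```text
0.17 0.2 [0.0, 0.0, -2.9, -0.0046, -0.0006, 0.0]
0.17 0.25 [0.0, 0.0, -5.7, -0.0092, -0.001, 0.0]
0.17 0.3 [0.0, 0.0, -8.6, -0.0138, -0.0012, 0.0]
0.17 0.35 [0.0, 0.0, -11.5, -0.0184, -0.0012, 0.0]
0.17 0.4 [0.0, 0.0, -14.3, -0.023, -0.0009, 0.0]
0.17 0.45 [0.0, 0.0, -17.2, -0.0276, -0.0004, 0.0]
0.17 0.5 [0.0, 0.0, -20.1, -0.0321, 0.0004, 0.0]
0.2 0.5 [0.0, 0.0, -21.8, -0.0378, 0.0006, 0.0]
0.23 0.5 [0.0, 0.0, -23.5, -0.0436, 0.001, 0.0]
0.26 0.5 [0.0, 0.0, -25.2, -0.0493, 0.0015, 0.0]
```

Emit:
play_rows(
  plan=[0,0,-2.9,-0.0046,-0.0006,0,0,0,0,-5.7,-0.0092,-0.001,0,0,0,0,-8.6,-0.0138,-0.0012,0,0,0,0,-11.5,-0.0184,-0.0012,0,0],
)

```text
clock: 9.9
position: [0.5713, 0.1147, 0.0713]
ee_rot: [0.991, 0.136, 0.002, -0.001]
ft_force: [2.6, 3.0, -0.4]
grip_width: -0.004
grasp_force: 1.6
```

Emit:
play_rows(
  plan=[0,0,-2.9,-0.0046,-0.0006,0,0,0,0,-5.7,-0.0092,-0.001,0,0],
)

```text
clock: 10.15
position: [0.5621, 0.1135, 0.0713]
ee_rot: [0.983, 0.185, 0.002, -0.001]
ft_force: [2.6, 2.9, 0.5]
grip_width: -0.001
grasp_force: 1.6
```

Emit:
play_rows(
  plan=[0,0,-2.9,-0.0046,0.0003,0,0],
)

```text
clock: 10.28
position: [0.5578, 0.1122, 0.0714]
ee_rot: [0.978, 0.21, 0.002, -0.001]
ft_force: [0.8, 7.1, 0.1]
grip_width: -0.002
grasp_force: 3.8
```

```bash
python3 - <<'E'
from h import *
c=T(.17,.5,z=.07)
for phi in np.arange(.2,.70,.04): print(round(phi,2),[float(v) for v in row(c,T(phi,.5,z=.07))])
E
```

```text
0.2 [0.0, 0.0, -1.7, -0.0055, -0.0018, 0.0]
0.24 [0.0, 0.0, -4.0, -0.0128, -0.0038, 0.0]
0.28 [0.0, 0.0, -6.3, -0.0202, -0.0056, 0.0]
0.32 [0.0, 0.0, -8.6, -0.0277, -0.0071, 0.0]
0.36 [0.0, 0.0, -10.9, -0.0353, -0.0083, 0.0]
0.4 [0.0, 0.0, -13.2, -0.0428, -0.0092, 0.0]
0.44 [0.0, 0.0, -15.5, -0.0505, -0.0098, 0.0]
0.48 [0.0, 0.0, -17.8, -0.0581, -0.0101, 0.0]
0.52 [0.0, 0.0, -20.1, -0.0657, -0.0101, 0.0]
0.56 [0.0, 0.0, -22.3, -0.0734, -0.0097, 0.0]
0.6 [0.0, 0.0, -24.6, -0.081, -0.0091, 0.0]
0.64 [0.0, 0.0, -26.9, -0.0886, -0.0082, 0.0]
0.68 [0.0, 0.0, -29.2, -0.0961, -0.0069, 0.0]
```

Emit:
play_rows(
  plan=[0,0,-1.7,-0.0055,-0.0018,0,0,0,0,-4,-0.0128,-0.0038,0,0],
)

```text
clock: 10.52
position: [0.5445, 0.109, 0.071]
ee_rot: [0.97, 0.244, 0.001, -0.0]
ft_force: [2.9, 1.7, 1.3]
grip_width: 0.0
grasp_force: 1.8
```

```bash
python3 - <<'E'
from h import *
c=T(.24,.5,z=.07)
for phi in np.arange(.27,.70,.03): print(round(phi,2),[float(v) for v in row(c,T(phi,.5,z=.07))])
E
```

```text
0.27 [0.0, 0.0, -1.7, -0.0055, -0.0018, 0.0]
0.3 [0.0, 0.0, -3.4, -0.011, -0.0034, 0.0]
0.33 [0.0, 0.0, -5.2, -0.0165, -0.0048, 0.0]
0.36 [0.0, 0.0, -6.9, -0.0221, -0.006, 0.0]
0.39 [0.0, 0.0, -8.6, -0.0277, -0.0071, 0.0]
0.42 [0.0, 0.0, -10.3, -0.0334, -0.0081, 0.0]
0.45 [0.0, 0.0, -12.0, -0.0391, -0.0088, 0.0]
0.48 [0.0, 0.0, -13.8, -0.0448, -0.0094, 0.0]
0.51 [0.0, 0.0, -15.5, -0.0505, -0.0098, 0.0]
0.54 [0.0, 0.0, -17.2, -0.0562, -0.0101, 0.0]
0.57 [0.0, 0.0, -18.9, -0.0619, -0.0101, 0.0]
0.6 [0.0, 0.0, -20.6, -0.0676, -0.01, 0.0]
0.63 [0.0, 0.0, -22.3, -0.0734, -0.0097, 0.0]
0.66 [0.0, 0.0, -24.1, -0.0791, -0.0093, 0.0]
0.69 [0.0, 0.0, -25.8, -0.0848, -0.0087, 0.0]
```

Low force; handle moving outward. Continue.

Emit:
play_rows(
  plan=[0,0,-1.7,-0.0055,-0.0018,0,0,0,0,-3.4,-0.011,-0.0034,0,0,0,0,-5.2,-0.0165,-0.0048,0,0,0,0,-6.9,-0.0221,-0.006,0,0,0,0,-8.6,-0.0277,-0.0071,0,0,0,0,-10.3,-0.0334,-0.0081,0,0,0,0,-12,-0.0391,-0.0088,0,0,0,0,-13.8,-0.0448,-0.0094,0,0,0,0,-15.5,-0.0505,-0.0098,0,0,0,0,-17.2,-0.0562,-0.0101,0,0],
)

```text
clock: 11.78
position: [0.4884, 0.0917, 0.07]
ee_rot: [0.922, 0.387, -0.001, -0.001]
ft_force: [-3.6, 6.0, 5.8]
grip_width: 0.002
grasp_force: 4.6
```

```bash
python3 - <<'E'
from h import *
import cv2
c,s=pose(); print(c,s["clock"],s["ft_force"],W2L(c),W2L(T(.54,.5)))
im=viewer.camera("wrist");m=viewer.camera_model("wrist"); np.savez("w6.npz",**m); cv2.imwrite("pics/w6.png",im[:,:,::-1])
c=T(.54,.5,z=.07)
for phi in np.arange(.57,.73,.03): print(round(phi,2),[float(v) for v in row(c,T(phi,.5,z=.07))])
E
```

```text
[0.48838537 0.09172476 0.07002945 0.7938029 ] 11.775 [-3.60062243  6.02780642  5.7720695 ] [-0.12446463  0.15507266] [-0.12342524  0.15512191]
0.57 [0.0, 0.0, -1.7, -0.0055, -0.0018, 0.0]
0.6 [0.0, 0.0, -3.4, -0.011, -0.0034, 0.0]
0.63 [0.0, 0.0, -5.2, -0.0165, -0.0048, 0.0]
0.66 [0.0, 0.0, -6.9, -0.0221, -0.006, 0.0]
0.69 [0.0, 0.0, -8.6, -0.0277, -0.0071, 0.0]
0.72 [0.0, 0.0, -10.3, -0.0334, -0.0081, 0.0]
```

View pics/w6.png

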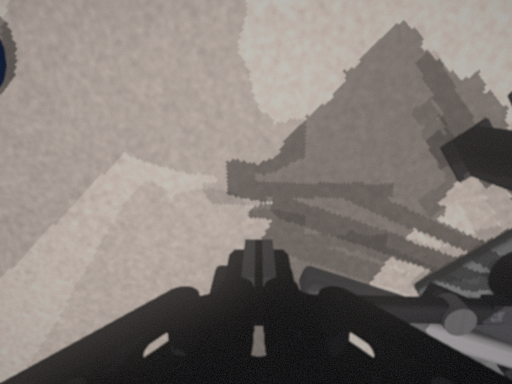

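```bash
python3 - <<'E'
from h import *
m=dict(np.load("w6.npz"))
w=ray(m,458,322,.104); l=W2L(w)-[-.012,0]; print(l,np.arctan2(-l[0],l[1])+.066, np.hypot(*l))
w=ray(m,306,283,.075); l=W2L(w)-[-.012,0]; print("barend?",l,np.hypot(*l),np.arctan2(-l[0],l[1])-.087)
c,s=pose()
for phi in (.5,.54,.58,.6,.64):print(phi,rot(-phi)@(W2L(c)-[-.012,0]))
import cv2
im=viewer.camera("top")[150:250,185:310]
cv2.imwrite("pics/t7.png",cv2.convertScaleAbs(cv2.resize(im[:,:,::-1],(750,600),interpolation=cv2.INTER_CUBIC),alpha=1.4))
E
```

```text
[-0.05223585  0.08799545] 0.601715011827314 0.10233172976781832
barend? [-0.10275566  0.12492638] 0.161756996982603 0.6013283710647058
0.5 [-0.02513167  0.18988756]
0.54 [-0.01751809  0.19074067]
0.58 [-0.00987649  0.19128863]
0.6 [-0.006049    0.19144789]
0.64 [0.00161172 0.19153665]
```

Emit:
play_rows(
  plan=[0,0,-1.7,-0.0055,-0.0018,0,0],
)

```text
clock: 12.0
position: [0.484, 0.0878, 0.0697]
ee_rot: [0.917, 0.4, -0.0, 0.0]
ft_force: [2.0, 1.8, -1.0]
grip_width: -0.001
grasp_force: 1.2
```

```bash
python3 - <<'E'
from h import *
c,s=pose(); print(c,s["ft_force"],s["torque"])
E
```

```text
[0.48404811 0.08783431 0.06974646 0.82278916] [ 1.9583923   1.77943925 -0.97439345] [ 0.37389857 -0.33548798 -0.02304419]
```

View pics/t7.png

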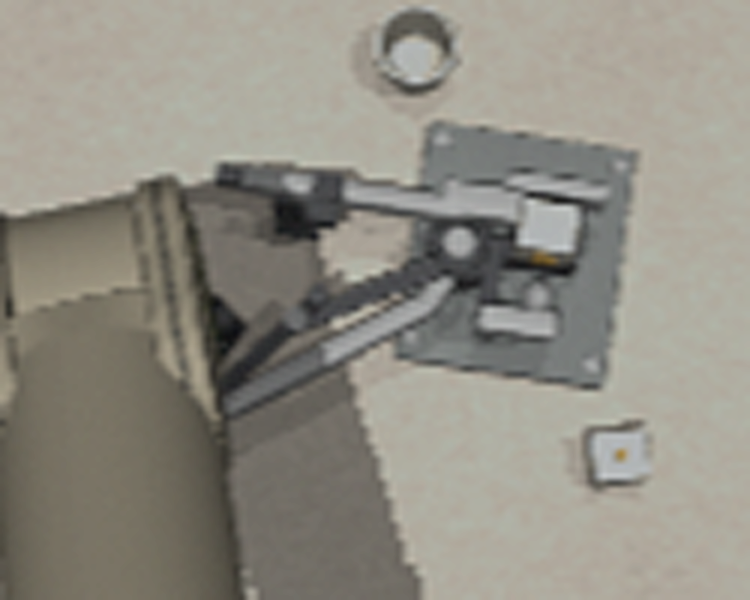

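Top view: the jaw (540,290) stands well clear of the pin (543,258), and the pin's brass is thin against the block. I'll pull a touch further, then let the lever return gently and retreat upward.

```bash
python3 - <<'E'
from h import *
c=T(.60,.48,z=.07)
for a,x in [(.4,.015),(.3,.015),(.2,.015),(.1,.015),(0,.015),(-.05,.02),(-.05,.03)]: print([float(v) for v in row(c,T(.60,a,x,z=.07))])
E
```

```text
[0.0, 0.0, 4.6, 0.0072, 0.0015, 0.0]
[0.0, 0.0, 10.3, 0.016, 0.0042, 0.0]
[0.0, 0.0, 16.0, 0.0246, 0.0077, 0.0]
[0.0, 0.0, 21.8, 0.0327, 0.0121, 0.0]
[0.0, 0.0, 27.5, 0.0403, 0.0172, 0.0]
[0.0, 0.0, 30.4, 0.0483, 0.0226, 0.0]
[0.0, 0.0, 30.4, 0.0569, 0.0277, 0.0]
```

Emit:
play_rows(
  plan=[0,0,-1.7,-0.0055,-0.0018,0,0],
)

```text
clock: 12.12
position: [0.4793, 0.0844, 0.0698]
ee_rot: [0.911, 0.413, -0.0, 0.0]
ft_force: [2.5, 0.6, 0.2]
grip_width: 0.002
grasp_force: 1.3
```

Emit:
play_rows(
  plan=[0,0,4.6,0.0072,0.0015,0,0,0,0,10.3,0.016,0.0042,0,0,0,0,16,0.0246,0.0077,0,0,0,0,21.8,0.0327,0.0121,0,0,0,0,27.5,0.0403,0.0172,0,0,0,0,30.4,0.0483,0.0226,0,0,0,0,30.4,0.0569,0.0277,0,0,0,0,30.4,0.0569,0.0277,0,0,0,0,30.4,0.0569,0.0277,-0.05,0,0,0,30.4,0.0569,0.0277,-0.1,0,0,0,30.4,0.0569,0.0277,-0.13,0,0,0,30.4,-0.06,0.0277,-0.15,0,0,0,30.4,-0.06,0.0277,-0.15,0,0,0,30.4,-0.06,0.0277,-0.15,0],
)

```text
clock: 13.88
position: [0.4592, 0.0188, 0.221]
ee_rot: [0.988, 0.158, 0.001, -0.001]
ft_force: [0.7, 1.3, 0.4]
grip_width: -0.001
grasp_force: 0.0
```

```bash
python3 - <<'E'
from h import *
import cv2
c,s=pose(); print(c,s["clock"],s["ft_force"])
im=viewer.camera("top")[150:250,185:310]
im=cv2.convertScaleAbs(cv2.resize(im[:,:,::-1],(400,320),interpolation=cv2.INTER_CUBIC),alpha=1.4)
w=cv2.resize(viewer.camera("wrist")[:,:,::-1],(427,320)); s_=viewer.camera("scene")[170:250,190:320,::-1]
cv2.imwrite("pics/f.png",np.vstack([np.hstack([im,w])[:,:800],cv2.resize(s_,(455,280),interpolation=cv2.INTER_CUBIC).__class__ and np.pad(cv2.resize(s_,(455,280)),((0,0),(0,345),(0,0)))]))
E
```

```text
[0.459192   0.01876123 0.22098573 0.31634413] 13.875 [0.68862602 1.30568201 0.43714033]
```

View pics/f.png

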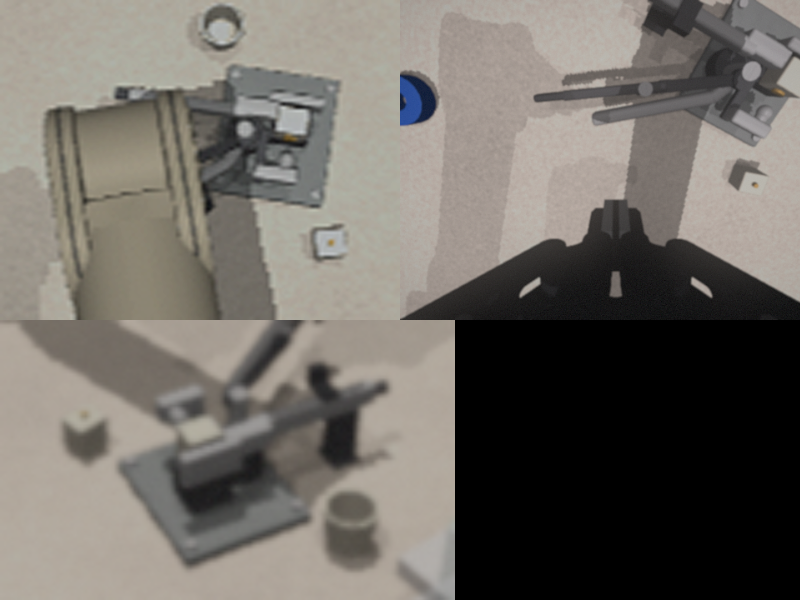

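The lever is back at rest, the handle stands at about its starting angle or slightly wider, the jaw is clear of the pin, and the cup and spare block are undisturbed. I'll hand in.

```bash
python3 -c "
from workcell import manip; print(manip.hand_in())"
```

```text
the job is handed in; nothing more can be done
None
```

I squeezed the pliers past a peak of about 16 N until they met their stop. They held by themselves with the hand away, then I freed them with the release lever and swung them wide open, and the job is handed in at about 14 s. The fingers slipped a few millimetres onto the top of the handle bar at the stop; the largest sideways push I read was 17 N. In the last pictures the pin looks home, but I did not measure it.

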